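# Book a rejected test bar into the scrap box

## Robot

A 7-joint arm with a two-finger parallel gripper is mounted at the origin on the work surface. World frame = base frame: x ahead of the robot, y to its left, z up, the work surface at z = 0. Lengths are in m, angles in rad, forces in N, time in s.
With the tool pointing down it reaches from about 0.425 to 0.925 m from the base axis. Payload 6.8 kg.
Tool frame: the origin (TCP) lies midway between the tips of the shut fingers; the grasp point (between the pads) lies 19 mm behind it (r.grip_point_offset is the distance from the TCP to the grasp point, in m); z points along the fingers, y is the direction in which the jaws open and shut (so a half turn about z gives the same grasp; the last joint's range is limited). The gripper opens to 85 mm and grips with 20 to 120 N. Pads are 22 mm wide; open, the fingers measure 114 mm over their backs; the gripper's body (76 mm by 85 mm) begins 54 mm behind the grasp point. The pads swing forward as they close: fully open they stand 13 mm farther back than shut.
Start: joints at [-1.412, 0.477, 0.022, 1.555, -0.011, 1.109, -0.083], TCP at [0.178, 0.651, 0.231] pointing down, gripper open.
Joint ranges: [-2.96, 2.96], [-0.34, 2.1], [-1.41, 1.46], [0.24, 2.44], [-1.37, 4.51], [0.17, 1.92], [-2.96, 2.96]. Speed limits (rad/s): [2.39, 2.39, 3.14, 3.14, 3.14, 3.14, 3.14].

## Interface

Orientations are given as a rotation vector (axis times angle).
In Python, from bench import r, grab_frame, camera_params gives the robot as it stands.
- The arm moves only by the tool carry_out, never from a script. Its argument "motion" is text: rows parted by semicolons, each of 5 numbers parted by spaces: the closure, from 0 (fully open) to 1 (shut), then the shift along the tool's x, y, z in mm, then the turn about the tool's z in rad. In form: fingers dx dy dz twist; .... A call has exactly 8 rows; each row shifts and turns the commanded pose from where the row before left it, along the tool's axes as they then stand; what a row does not reach is not made up. A row lasts 1/8 s, in which the tool goes at most 62.5 mm and 10.7 degrees, less where a joint would pass 70% of its speed; a pose out of reach is approached as far as the arm can. A call with a gripper value outside its range is refused whole. The fingers move at their own pace and stop on an object; "newtons" is the grip in N (left out, the last holds). Time passes only in rows, so rows that do not move let the fingers close, or fill a call up. It gives the time, the measured TCP pose, the force and the opening at its end, in the units of the state.
- r.get_obs(): the state, without advancing time (a new reading comes with each control period).
- grab_frame(name): name is "side" or "top" or "wrist"; returns the picture (480x640x3 uint8, red, green, blue); there is no depth.
- camera_params(name): a dict with "fx", "fy", "cx", "cy" (pixels), "k1" (the pictures are not rectified: a ray, as slopes to the right and down, at radius r is drawn at 1 + k1 r^2 times it, then the intrinsics apply), "eye" and "attitude" of the camera in the world. Camera axes: x right, y down, z forward; pixel columns grow to the right and rows downward; lengths in m; the calibration is good to about 2 mm. A picture is of the moment at which its call begins: read the wrist's pose just before it. camera_params takes no time and is no camera call; for the wrist camera it gives the pose at the moment of the call.
- r.hand_in(): hands the job in, once; it reports no verdict.
The state is a dict: "clock": time; "joints": joint angles; "qvel": joint speeds; "tau": joint torques, N m; "tcp_pos": TCP position; "orientation": TCP orientation; "contact_force": force on the tool from outside, world axes, zero at the start; "moment": the same for the moment, N m; "grip_width": finger opening in m.
Only numpy, scipy, OpenCV 4.12 (cv2) and the standard library are available. Lean on these libraries where they do the work, as an engineer would, in place of code of your own. Each camera call takes 0.05 s, during which the arm holds its last target.

## Task

Book out the rejected test bar: first set the code 63 on the console's digit wheels as read from the robot's side (left, blue wheel with 6 straight up; right, black wheel with 3 straight up). Then push the test bar with the red-painted ends through the scrap box's sprung flap, so that it lies inside and the flap closes again. Leave the code set, and leave the green-ended good bars, mug, spanner and bottles where they are.

Things in the scene. Friction and masses are not known exactly. Their poses are not given: they have to be found in the camera images.
- console: grey code console fixed to the table, 150 mm deep (x) x 190 mm wide (y), flat deck 84 mm high. Origin under its centre, z up, front faces -x (the robot) at yaw 0, +y left seen from the robot. Two upright digit wheels stand half out of the deck on one level axle along its y; red deck lines mark the axle. The digit facing straight up is the one set. May stand left or right of the scrap box.
- axle_left (a point): centre of the left (blue) wheel, on its axle, 34 mm to the console's +y, 80 mm above the table; turned as the console is. The wheel is a disc 124 mm in diameter, 22 mm thick, with flat sides; ten 3.5 mm high ribs across the rim lie midway between the digits. Its upper half stands clear above the deck; 46 mm are free between the two wheels.
- axle_right (a point): the same for the right (black) wheel, 34 mm to the console's -y, 80 mm above the table
- wheel_left (a joint): left (blue) wheel, rad. White digits round the rim, upright as read from the robot; digit n faces straight up at n x 0.628. Grows as the wheel's top moves to the console's +x (away from the robot). No detents: stiff (0.07 N m), stays where left; stops at -0.3 and 5.95. Turn it by pinching its flat sides near the rim from above and following an arc about the axle, in strokes, or by a rib.
- wheel_right (a joint): angle of the right (black) wheel, same meaning as wheel_left
- scrap_box: white steel box fixed to the table, 170 mm deep (its x) x 200 mm wide (its y) x 140 mm high, walls and floor 6 mm; origin at the centre of its underside, z up, front faces -x at yaw 0. Its top has an opening 110 mm (x) x 150 mm (y), centred, closed by a red flap.
- slot (a point): centre of the opening in the scrap box's top, 140 mm above the table, turned as the box is
- hinge_line (a point): middle of the flap's hinge line, at the opening's far (+x) edge, 55 mm from the opening's centre, 137 mm above the table; the hinge runs along the box's y
- scrap_in (a point): centre of the box's inner floor, 6 mm above the table, turned as the box is
- flap (a joint): red flap, rad: 0 shut and level, grows as its free (-x) edge, 107 mm from the hinge, swings down into the box; stop 1.35. 146 mm wide, 4 mm thick, yellow stripe near the free edge. A spring shuts it (0.13 N m at first, 0.27 at 1.1 rad); a bar's weight does not open it. Pushed 60 mm deep at 35 mm from the hinge it stands at 60 degrees and a bar nearer the free edge falls clear.
- reject_bar: the rejected test bar: aluminium dog-bone with red-painted ends, 110 mm long (its x), 12 mm thick, lying flat; ends 24 mm wide and 30 mm long, neck 14 mm wide (y) and 50 mm long; about 70 g. Origin at the centre of its underside.
- good_bar_a: good test bar, the same shape with green-painted ends; leave alone
- good_bar_b: another good test bar with green-painted ends; leave alone
- mug: blue mug, 80 mm wide, 90 mm high, standing at the right; origin under its centre; leave alone
- spanner: steel spanner 160 mm long lying at the right; leave alone
- bottle_a: green bottle 64 mm wide, 170 mm high, standing at the left; origin under its centre; leave alone
- bottle_b: another such green bottle farther left; leave alone
There are look-alikes about, which are no part of the job. What is shaped like the reject_bar but orange is not meant.

How it is judged:
On the way, in this order (a step that is already met when the one before it is completed fails the run):
1. the code is set: 6 up on the left wheel and 3 up on the right wheel (each within 0.17 rad, about a quarter of a digit), before the bar goes in (value of joint wheel_left between 3.6 and 3.94 rad and value of joint wheel_right between 1.715 and 2.055 rad and horizontal distance between reject_bar and scrap_in above 0.12 m), for 0.2 s.
2. the reject bar is down inside the scrap box (x of reject_bar in the frame of scrap_in between -0.08 and 0.08 m and y of reject_bar in the frame of scrap_in between -0.095 and 0.095 m and z of reject_bar in the frame of scrap_in below 0.07 m), for 0.1 s.
At the end, for the whole second after the job is handed in: The left wheel shows 6 and the right wheel 3 straight up (each within 0.17 rad), the red-ended bar lies at rest inside the scrap box (under 70 mm above its inner floor) and the flap is shut (under 0.1 rad) (all of step 2 and value of joint wheel_left between 3.6 and 3.94 rad and value of joint wheel_right between 1.715 and 2.055 rad and value of joint flap below 0.1 rad and linear speed of reject_bar below 0.05 m/s); the robot touches nothing.
It fails at once if a good bar moved more than 30 mm (distance of any of good_bar_a, good_bar_b from where it was at the start of the episode above 0.03 m).
It fails at once if the mug, spanner or a bottle moved more than 30 mm (distance of any of mug, spanner, bottle_a, bottle_b from where it was at the start of the episode above 0.03 m).
It also fails if it takes over 67 s, if anything falls off the work surface, if the arm or the gripper's body presses on something with over 40 N, if the wrist force passes 120 N, or if a joint passes its speed limit or range.

## Working session

There is one attempt and no reset: what is moved stays moved. The work goes in short steps, Python scripts to look and compute and a tool call to move; the robot and the scene stay as the last step left them, time stands still between calls to the robot, and variables do not carry over. Pictures are saved under pics/ and viewed, and the job is handed in when it is done.

Besides the shell and the picture viewer there is one more tool, called after ">>>" in YAML: its name, and indented under it one key for each argument. carry_out: Moves the arm, as the interface text tells. Its arguments: {"type":"object","properties":{"motion":{"type":"string"},"newtons":{"type":"number"}},"required":["motion"]}

```bash
ls -la; mkdir -p pics; python3 - <<'E'
from bench import r, grab_frame, camera_params
import cv2
for n in ["side","top","wrist"]:
    p=camera_params(n); print(n,p)
    f=grab_frame(n); cv2.imwrite(f"pics/{n}0.png",f[:,:,::-1])
print(r.get_obs(), r.grip_point_offset)
E
```

```text
total 12
drwxr-xr-x  3 agent agent 4096 Dec  7 08:44 .
drwxr-xr-x 23 root  root  4096 Dec  7 08:44 ..
drwxr-xr-x  2 agent agent 4096 Dec  7 08:44 pics
side {'fx': 441.0638663227424, 'fy': 441.0638663227424, 'cx': 320.04709127403976, 'cy': 241.32360166575813, 'k1': -0.018789936120979053, 'eye': array([ 0.39364664, -0.8345272 ,  0.63554043]), 'attitude': array([-2.14005633,  0.09144175, -0.07640323])}
top {'fx': 614.4844296992952, 'fy': 614.4844296992952, 'cx': 318.6019003361155, 'cy': 230.57137130593694, 'k1': -0.07297901110937634, 'eye': array([ 0.21613035, -0.02477748,  1.42078056]), 'attitude': array([-2.14575145,  2.08034214, -0.20565733])}
wrist {'fx': 364.67615308290664, 'fy': 364.67615308290664, 'cx': 325.2247993036538, 'cy': 248.77259928911067, 'k1': -0.000973820857883651, 'eye': array([0.10312836, 0.67195257, 0.372711  ]), 'attitude': array([2.28734972, 1.74756793, 0.27156014])}
{'clock': 0.15, 'joints': array([-1.41212111,  0.47762998,  0.02233382,  1.55617162, -0.01150735,
        1.10928442, -0.08312113]), 'qvel': array([ 1.31282404e-03, -2.54902939e-03,  8.95525178e-04, -4.60277665e-03,
        4.98497537e-04,  1.51091103e-05, -1.26458757e-03]), 'tau': array([ 2.49879464e-03, -5.96921754e+01,  1.61011375e+00, -2.81490040e+01,
        1.27072682e-02,  6.58943231e-03, -2.15805647e-05]), 'tcp_pos': array([0.17782538, 0.65071076, 0.23055782]), 'orientation': array([-4.17786409e-01, -3.11358801e+00,  2.13931927e-03]), 'contact_force': array([ 0.25173018, -0.37211281,  0.26665964]), 'moment': array([-0.02063144,  0.04381619,  0.00600099]), 'grip_width': 0.08555287449089378} 0.0187
```

View pics/top0.png

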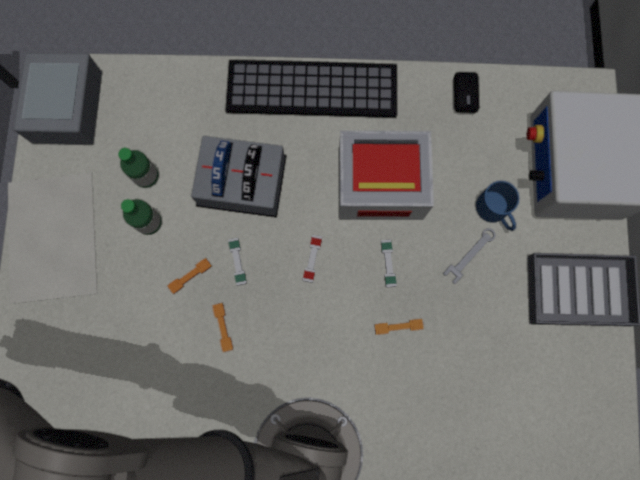

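View pics/side0.png

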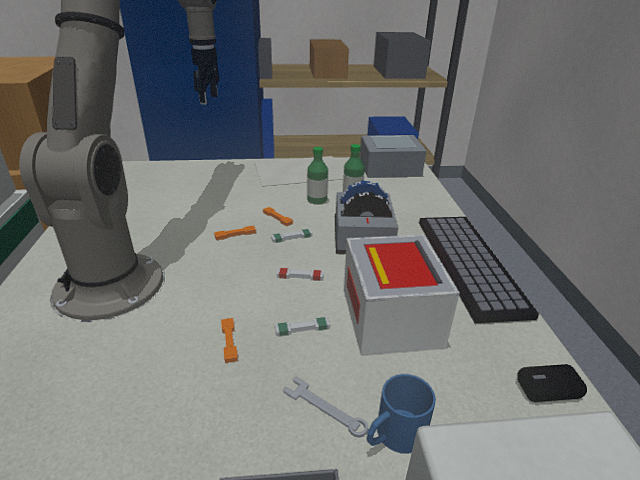

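View pics/wrist0.png

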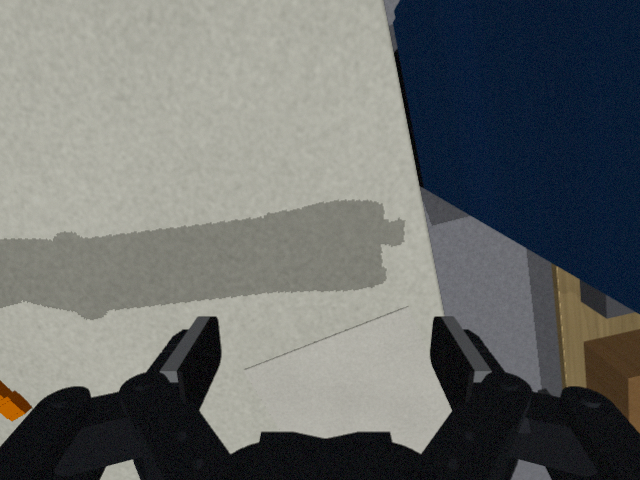

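The top picture shows the console at about (238,176), the scrap box at (386,172), one red-ended bar at (313,259), and green-ended bars at (237,262) and (389,264). The three orange ones at (189,275), (223,327) and (400,326) are look-alikes. I'll enlarge this to confirm.

```bash
cat > h.py <<'E'
import numpy as np, cv2
from scipy.spatial.transform import Rotation as R
from bench import r, grab_frame, camera_params
def K(p): return np.array([[p['fx'],0,p['cx']],[0,p['fy'],p['cy']],[0,0,1.]])
def D(p): return np.array([p['k1'],0,0,0,0.])
def ray(p,u,v):
    s=cv2.undistortPoints(np.array([[[u,v]]],float),K(p),D(p))[0,0]
    return R.from_rotvec(p['attitude']).apply([s[0],s[1],1.])
def at(p,u,v,z):
    d=ray(p,u,v); return p['eye']+d*(z-p['eye'][2])/d[2]
def proj(p,X):
    X=np.atleast_2d(X).astype(float); W=R.from_rotvec(p['attitude']).inv()
    return cv2.projectPoints(W.apply(X-p['eye']),np.zeros(3),np.zeros(3),K(p),D(p))[0][:,0]
def crop(src,dst,x0,y0,x1,y1,s):
    im=cv2.imread(src)[y0:y1,x0:x1]
    cv2.imwrite(dst,cv2.resize(im,None,fx=s,fy=s,interpolation=cv2.INTER_CUBIC))
E
python3 - <<'E'
from h import *
crop('pics/top0.png','pics/c1.png',180,125,300,220,6)
crop('pics/top0.png','pics/c2.png',290,120,440,290,4)
crop('pics/side0.png','pics/c3.png',260,170,460,350,4)
E
```

```text
(no output)
```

View pics/c1.png

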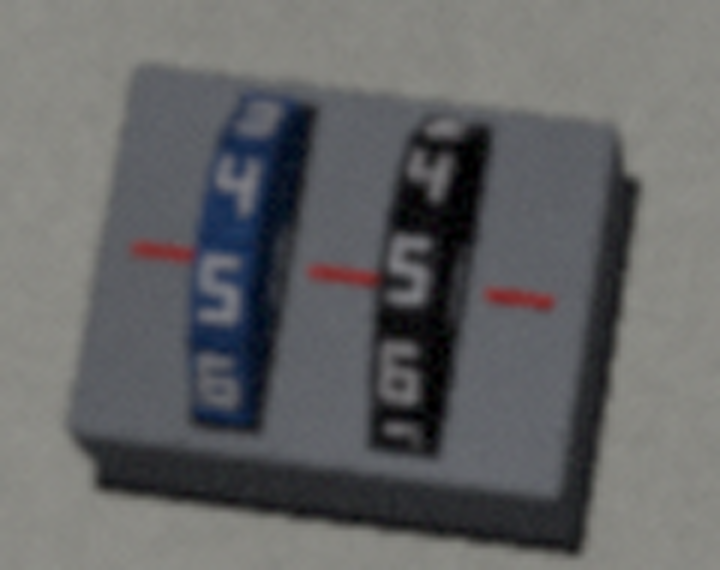

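View pics/c2.png

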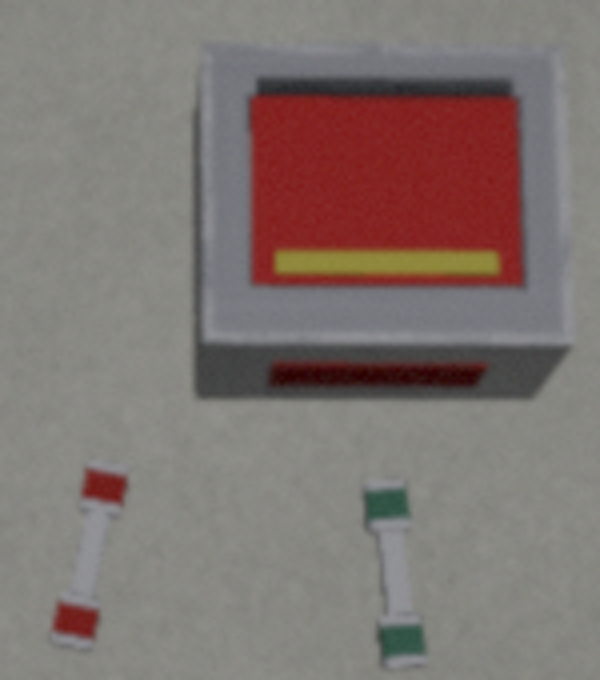

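View pics/c3.png

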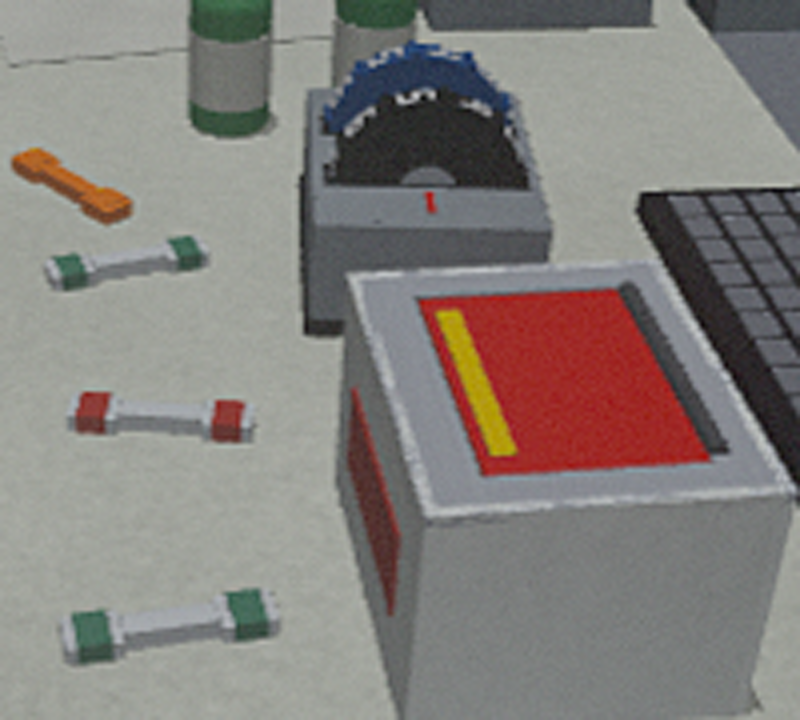

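The enlarged crops confirm one bar with red ends, at top pixel (312,259). Both wheels show roughly 5 near the top. Next I fit the poses.

```bash
python3 - <<'E'
from h import *
p=camera_params('top')
def fit(px,z,dims):
    W=np.array([at(p,*q,z)[:2] for q in px]); hx,hy=dims
    L=np.array([[hx,hy],[hx,-hy],[-hx,-hy],[-hx,hy]])/2
    c=W.mean(0); A=W-c
    a=np.arctan2((L[:,0]*A[:,1]-L[:,1]*A[:,0]).sum(),(L*A).sum())
    e=[np.linalg.norm(W[i]-W[(i+1)%4]) for i in range(4)]
    return c,a,np.round(e,4)
c,a,e=fit([(203,135.8),(283.3,146.3),(273.3,207.8),(192,197)],.084,(.15,.19)); print('console',c,a,e)
b,ab,e=fit([(340.75,131.25),(431.25,131.25),(432.5,206.25),(341.25,205.5)],.14,(.17,.2)); print('box',b,ab,e)
for nm,P in (('bar',[(106,465),(73,645)]),('good',[(385,480),(403,668)])):
    w=np.array([at(p,290+x/4,120+y/4,.009)[:2] for x,y in P]); d=w[0]-w[1]
    print(nm,w.mean(0),np.arctan2(d[1],d[0]),np.linalg.norm(d))
w=np.array([at(p,x,y,.009)[:2] for x,y in [(234,240),(241,283)]]);print('goodl',w,)
# wheel digit projections
ca,sa=np.cos(a),np.sin(a)
def rim(s,phi,R_=.062): # phi from vertical, towards +x
    x=R_*np.sin(phi); z=.08+R_*np.cos(phi); y=s*.034
    return np.array([c[0]+ca*x-sa*y,c[1]+sa*x+ca*y,z])
# digit n at phi = theta - n*0.628
from scipy.optimize import least_squares
obs={'L':[(4,238,187),(5,220,290),(6,218,381)],'R':[(4,430,178),(5,408,272),(6,402,372)]}
for k,s in (('L',1),('R',-1)):
    f=lambda t:np.concatenate([(proj(p,rim(s,t[0]-n*.6283))[0]-[180+u/6,125+v/6]) for n,u,v in obs[k]])
    q=least_squares(f,[3.1]); print(k,q.x,np.round(f(q.x),2))
ps=camera_params('side')
X=[rim(s,0) for s in (1,-1)]+[[c[0],c[1],.08]]
print(proj(ps,X),X)
E
```

```text
console [0.61873329 0.17551372] -0.10620766707858297 [0.1873 0.1462 0.1857 0.1468]
box [ 0.61915672 -0.15594916] 0.024056749888275247 [0.1999 0.1705 0.1961 0.1684]
bar [0.43561993 0.0008946 ] -0.14620640323670425 0.10742022379996535
good [ 0.42987717 -0.17599249] 0.10431868447074136 0.11048376384019537
goodl [[0.47387764 0.18586827]
 [0.37349215 0.16383357]]
L [2.72398743] [ 0.4  -0.04  0.71 -0.11  0.74  0.35]
R [2.97095016] [ 0.32 -0.09  0.93 -0.07  0.37  0.39]
[[365.00795088 182.28529386]
 [367.06223001 193.88002484]
 [364.25195406 209.1967392 ]] [array([0.62233756, 0.20932214, 0.142     ]), array([0.61512901, 0.1417053 , 0.142     ]), [np.float64(0.6187332861909739), np.float64(0.17551371717333014), 0.08]]
```

```bash
cat >> h.py <<'E'
CON=np.array([.6187,.1755]); CA=-.106
BOX=np.array([.619,-.156]); BA=.024
def cw(x,y): 
    return CON+np.array([np.cos(CA)*x-np.sin(CA)*y,np.sin(CA)*x+np.cos(CA)*y])
def delta(target,yaw=None):
    o=r.get_obs(); Rm=R.from_rotvec(o['orientation']).as_matrix()
    y=Rm[:,1]; cur=np.arctan2(-y[0],y[1]); 
    tw=0
    if yaw is not None:
        tw=-(yaw-cur); tw=(tw+np.pi/2)%np.pi-np.pi/2
    M=Rm@R.from_rotvec([0,0,tw]).as_matrix()
    d=np.asarray(target)-o['tcp_pos']
    print('tcp',np.round(o['tcp_pos'],4),'yaw',round(cur,4),'tilt',np.round(Rm[:,2],3),'twist first',round(tw,4),'then mm',np.round(1000*M.T@d,1),'clk',o['clock'],'w',o['grip_width'])
E
python3 - <<'E'
from h import *
x,y=cw(-.025,.034); delta([x,y,.231],CA)
E
```

```text
tcp [0.1778 0.6507 0.2306] yaw -0.2668 tilt [-0.    -0.001 -1.   ] twist first -0.1608 then mm [-463.7 -391.9    0. ] clk 0.15 w 0.08555287449089378
```

>>> carry_out:
  motion: "0.5 0 0 0 -0.161; 0.5 -46 -39 0 0; 0.5 -46 -39 0 0; 0.5 -46 -39 0 0; 0.5 -46 -39 0 0; 0.5 -46 -39 0 0; 0.5 -46 -39 0 0; 0.5 -46 -39 0 0"
  newtons: 40

```text
clock: 1.15
tcp_pos: [0.4704, 0.344, 0.2312]
orientation: [-0.166, -3.137, -0.0]
contact_force: [1.1, 0.7, -0.3]
grip_width: 0.0424
```

>>> carry_out:
  motion: "0.5 -46 -39 0 0; 0.5 -46 -39 0 0; 0.5 -46 -39 0 0; 0.5 -4 -2 0 0; 0.5 0 0 0 0; 0.5 0 0 0 0; 0.5 0 0 0 0; 0.5 0 0 0 0"

```text
clock: 2.15
tcp_pos: [0.5975, 0.2133, 0.2314]
orientation: [-0.164, -3.137, -0.001]
contact_force: [-0.5, -0.7, -0.7]
grip_width: 0.043
```

```bash
python3 - <<'E'
from h import *
x,y=cw(-.025,.034); delta([x,y,.1016],CA)
p=camera_params('wrist')
cv2.imwrite('pics/w1.png',grab_frame('wrist')[:,:,::-1])
print(p['eye'],[np.round(proj(p,[*cw(0,s*.034),.142]),1) for s in (1,-1)])
E
```

```text
tcp [0.5975 0.2133 0.2314] yaw -0.1043 tilt [-0.  0. -1.] twist first 0.0017 then mm [-1.000e-01 -1.300e+00  1.298e+02] clk 2.15 w 0.042961931416904034
[0.52035177 0.22176739 0.37369613] [array([[323.1, 287.2]]), array([[224.8, 286.9]])]
```

View pics/w1.png

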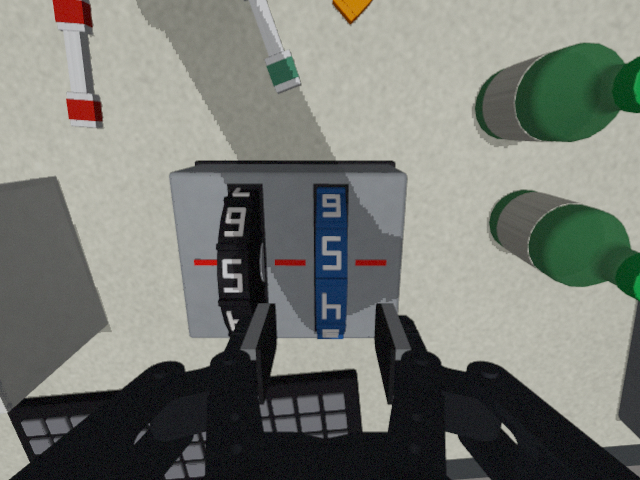

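The wrist view shows the blue wheel centred at column 331 where 323 was predicted, and the black one at about 233 against 225. So I refit the console from this view.

```bash
python3 - <<'E'
from h import *
crop('pics/w1.png','pics/c4.png',160,150,420,350,3)
p=camera_params('wrist')
for q in [(171,173),(407,173),(190,338),(400,336)]: print('corner',np.round(at(p,*q,.084),4))
for q in [(205,262),(290,262.5),(371,263)]: print('line',np.round(at(p,*q,.084),4))
print(np.round([ [*cw(-.075,-.095),*cw(-.075,.095)] , [*cw(.075,-.095),*cw(.075,.095)],[*cw(0,-.07),*cw(0,.07)]],4))
E
```

```text
corner [0.5389 0.0977 0.084 ]
corner [0.5582 0.2814 0.084 ]
corner [0.6854 0.0804 0.084 ]
corner [0.7029 0.2699 0.084 ]
line [0.6146 0.109  0.084 ]
line [0.6225 0.1804 0.084 ]
line [0.6301 0.2485 0.084 ]
[[0.5341 0.089  0.5542 0.2779]
 [0.6832 0.0731 0.7033 0.262 ]
 [0.6113 0.1059 0.6261 0.2451]]
```

View pics/c4.png

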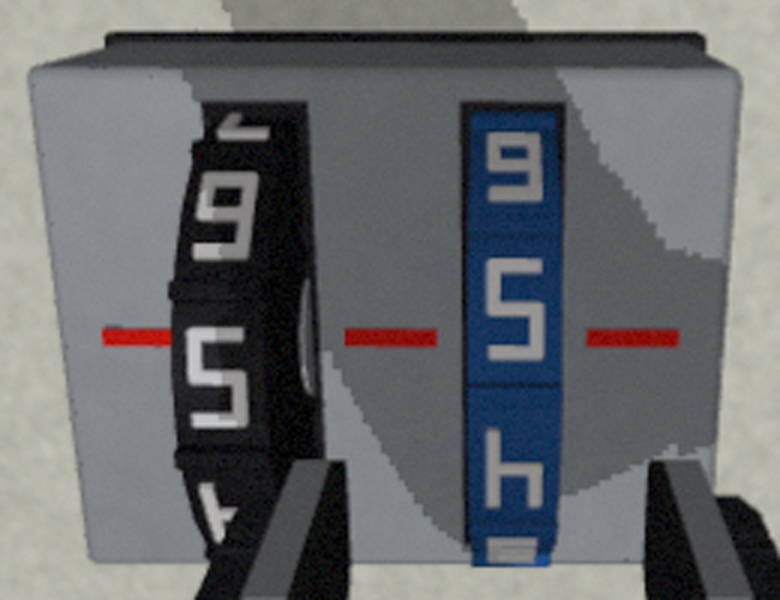

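```bash
sed -i 's/^CON=.*/CON=np.array([.622,.181]); CA=-.107/' h.py; cat >> h.py <<'E'
def rim(s,phi,R_=.062): return np.array([*cw(R_*np.sin(phi),s*.034),.08+R_*np.cos(phi)])
def wheel(p,s,obs):
    from scipy.optimize import least_squares
    f=lambda t:np.concatenate([(proj(p,rim(s,t[0]-n*.6283))[0]-[u,v]) for n,u,v in obs])
    q=least_squares(f,[obs[0][0]*.63]); print('wheel',s,q.x,np.round(f(q.x),1))
E
python3 - <<'E'
from h import *
p=camera_params('wrist')
wheel(p,1,[(5,331.7,253.3),(6,331.7,205.7),(4,330.7,306.7)])
wheel(p,-1,[(5,232.7,276),(6,234.7,221.7)])
# bar from w1: ends
for q in [(84,124),(70,0)]: print(at(p,*q,.012))
E
```

```text
wheel 1 [2.72293392] [ 0.4  0.4  0.1 -0.3  1.  -0.2]
wheel -1 [2.97487195] [0.3 0.  0.8 0.1]
[ 0.49049464 -0.00388566  0.012     ]
[0.39148424 0.01491404 0.012     ]
```

```bash
python3 - <<'E'
from h import *
delta([*cw(-.025,.034),.102],CA)
pts=[(-50*np.sin(.524-.1497*k*1.0),50*np.cos(.524-.1497*k)) for k in range(8)]
print(np.round(np.diff(pts,axis=0),1))
E
```

```text
tcp [0.5976 0.213  0.2314] yaw -0.1048 tilt [ 0.  0. -1.] twist first 0.0022 then mm [ -2.7   4.8 129.4] clk 2.2 w 0.04253699710351165
[[ 6.7  3.2]
 [ 7.1  2.2]
 [ 7.4  1.1]
 [ 7.5  0. ]
 [ 7.4 -1.1]
 [ 7.1 -2.2]
 [ 6.7 -3.2]]
```

>>> carry_out:
  motion: "0.5 -3 5 0 0; 0.5 0 0 30 0; 0.5 0 0 40 0; 0.5 0 0 35 0; 0.5 0 0 24 0; 0.5 0 0 0 0; 0.7 0 0 0 0; 0.9 0 0 0 0"
  newtons: 40

```text
clock: 3.2
tcp_pos: [0.6024, 0.2169, 0.1038]
orientation: [0.167, 3.135, 0.001]
contact_force: [1.0, -1.3, 0.7]
grip_width: 0.0217
```

>>> carry_out:
  motion: "0.9 0 0 0 0; 0.9 -7 0 -3 0; 0.9 -7 0 -2 0; 0.9 -7.3 0 -1.2 0; 0.9 -7.5 0 0 0; 0.9 -7.3 0 1.2 0; 0.9 -7 0 2 0; 0.9 -7 0 3 0"

```text
clock: 4.2
tcp_pos: [0.6478, 0.212, 0.1016]
orientation: [-0.165, -3.129, 0.001]
contact_force: [-9.4, -0.3, 3.9]
grip_width: 0.0214
```

```bash
python3 - <<'E'
from h import *
p=camera_params('wrist')
cv2.imwrite('pics/w2.png',grab_frame('wrist')[:,:,::-1])
cv2.imwrite('pics/top2.png',grab_frame('top')[:,:,::-1])
o=r.get_obs();print(o['tcp_pos'],o['contact_force'],o['grip_width'])
E
```

```text
[0.648478   0.21194784 0.10128207] [-6.47888027 -0.28108462  0.78036993] 0.02155794744497955
```

View pics/w2.png

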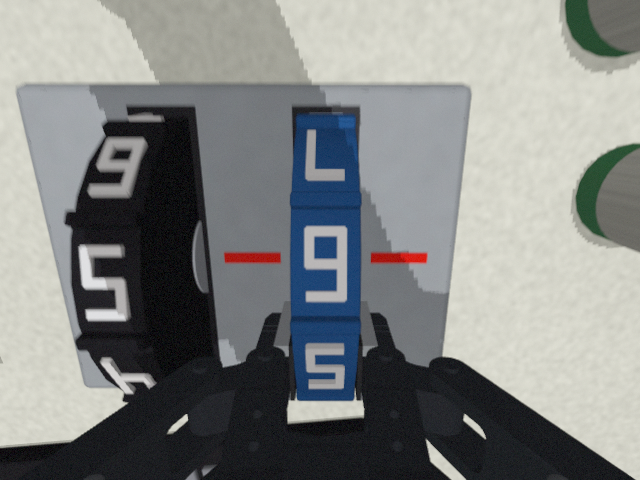

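The blue wheel followed the stroke; 6 is at (325,264), 7 at (326,156) and 5 at (325,367).

```bash
python3 - <<'E'
from h import *
p=camera_params('wrist')
wheel(p,1,[(6,325.5,264),(7,326,156),(5,325.5,367)])
print(np.round([*cw(0,.034),*cw(.025,.034)],4))
E
```

```text
wheel 1 [3.51877908] [ 0.   1.7 -0.1 -3.7 -0.2  1.4]
[0.6256 0.2148 0.6505 0.2121]
```

>>> carry_out:
  motion: "0.9 -4 0 2.5 0; 0.9 -4 0 3 0; 0.9 -3.5 0 3.5 0; 0.9 0 0 0 0; 0.9 0 0 0 0; 0.6 0 0 0 0; 0.5 0 0 0 0; 0.5 0 0 -15 0"

```text
clock: 5.3
tcp_pos: [0.6622, 0.2103, 0.1078]
orientation: [-0.166, -3.136, 0.001]
contact_force: [0.1, -0.1, -0.4]
grip_width: 0.0427
```

>>> carry_out:
  motion: "0.5 5 0 -40 0; 0.5 30 0 -40 0; 0.5 50 0 -30 0; 0.5 0 0 0 0; 0.5 0 0 0 0; 0.5 0 0 0 0; 0.5 0 0 0 0; 0.5 0 0 0 0"

```text
clock: 6.3
tcp_pos: [0.5784, 0.2191, 0.2176]
orientation: [-0.167, -3.136, 0.001]
contact_force: [0.6, 0.2, 0.7]
grip_width: 0.0428
```

```bash
python3 - <<'E'
from h import *
p=camera_params('wrist')
cv2.imwrite('pics/w3.png',grab_frame('wrist')[:,:,::-1])
o=r.get_obs();print(o['tcp_pos'],o['contact_force'],o['grip_width'])
delta([*cw(.025,-.034),.22],CA)
for s in (1,-1): print(proj(p,rim(s,0)))
E
```

```text
[0.57836139 0.21921383 0.21775028] [ 0.13331823  0.24415253 -0.06772274] 0.04259221471986197
tcp [0.5784 0.2192 0.2178] yaw -0.1062 tilt [-0.001 -0.001 -1.   ] twist first 0.0008 then mm [-72.5 -67.3  -2.3] clk 6.35 w 0.04259221471986197
[[326.18382866 325.96061767]]
[[225.35486231 325.74266158]]
```

View pics/w3.png

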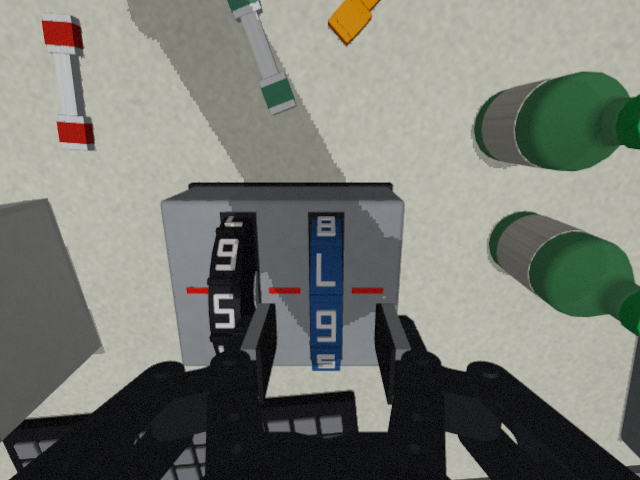

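```bash
python3 - <<'E'
from h import *
p=camera_params('wrist')
wheel(p,1,[(6,326,326),(7,326,270),(8,326,226)])
crop('pics/w3.png','pics/c5.png',200,200,360,380,4)
E
```

```text
wheel 1 [3.77666376] [ 0.   0.5  0.1 -0.3  0.2 -0.3]
```

View pics/c5.png

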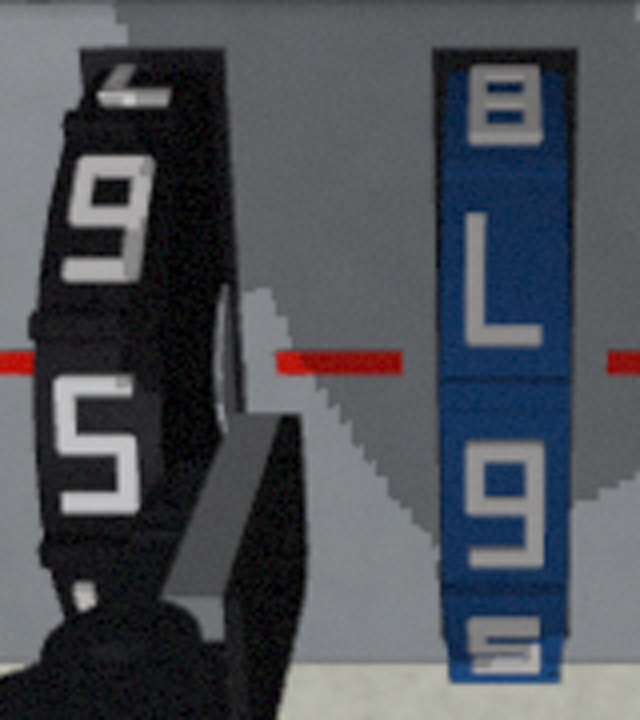

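The blue wheel reads 3.777, which is on target. Now the black wheel needs −1.09.

>>> carry_out:
  motion: "0.5 -40 -33 0 0; 0.5 -40 -34 0 0; 0.5 0 0 20 0; 0.5 0 0 35 0; 0.5 0 0 35 0; 0.5 0 0 29 0; 0.6 0 0 0 0; 0.9 0 0 0 0"

```text
clock: 7.35
tcp_pos: [0.65, 0.1434, 0.0994]
orientation: [-0.167, -3.135, 0.002]
contact_force: [-1.8, 0.3, -7.3]
grip_width: 0.0211
```

```bash
python3 - <<'E'
from h import *
delta([*cw(.032,-.034),.0985],CA)
ph=np.linspace(.7,-.7,9); pts=np.c_[50*np.sin(ph),50*np.cos(ph)]
print(np.round(np.diff(pts,axis=0),1).tolist())
E
```

```text
tcp [0.65   0.1434 0.0994] yaw -0.1063 tilt [-0.002 -0.001 -1.   ] twist first 0.0007 then mm [-0.2  0.4  0.9] clk 7.35 w 0.02112828384897464
[[-7.2, 5.0], [-7.9, 3.7], [-8.4, 2.3], [-8.7, 0.8], [-8.7, -0.8], [-8.4, -2.3], [-7.9, -3.7], [-7.2, -5.0]]
```

>>> carry_out:
  motion: "0.9 7.2 0 -5 0; 0.9 7.9 0 -3.7 0; 0.9 8.4 0 -2.3 0; 0.9 8.7 0 -0.8 0; 0.9 8.7 0 0.8 0; 0.9 8.4 0 2.3 0; 0.9 7.9 0 3.7 0; 0.9 3.5 0 2.4 0"

```text
clock: 8.35
tcp_pos: [0.5959, 0.1494, 0.1078]
orientation: [0.168, 3.124, 0.003]
contact_force: [2.8, -9.5, 17.5]
grip_width: 0.0212
```

>>> carry_out:
  motion: "0.9 0 0 0 0; 0.9 0 0 0 0; 0.5 0 0 0 0; 0.5 0 0 0 0; 0.5 0 0 -20 0; 0.5 5 0 -40 0; 0.5 30 0 -40 0; 0.5 0 0 -10 0"

```text
clock: 9.35
tcp_pos: [0.5548, 0.156, 0.2146]
orientation: [0.163, 3.135, 0.004]
contact_force: [0.3, 0.6, 0.4]
grip_width: 0.0427
```

```bash
python3 - <<'E'
from h import *
p=camera_params('wrist')
cv2.imwrite('pics/w4.png',grab_frame('wrist')[:,:,::-1])
o=r.get_obs();print(o['tcp_pos'],o['contact_force'],o['grip_width'])
for s in (1,-1): print(proj(p,rim(s,0)))
E
```

```text
[0.55594529 0.1557084  0.21470658] [ 0.75668921 -0.25273193  1.35807558] 0.04256059432787201
[[421.32394929 349.82870719]]
[[321.43933201 349.5784623 ]]
```

View pics/w4.png

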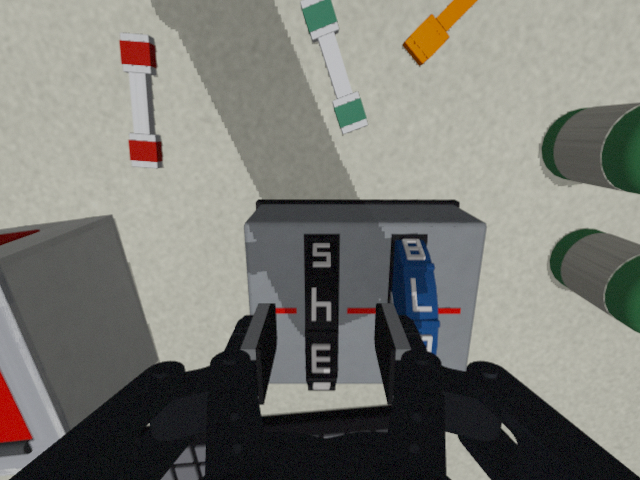

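```bash
python3 - <<'E'
from h import *
p=camera_params('wrist')
wheel(p,-1,[(3,321,359),(4,321,304),(5,321,256)])
wheel(p,1,[(7,421,296),(8,413,250)])
a,b=[at(p,*q,.012)[:2] for q in [(145,167),(136.5,34)]]; d=a-b
print('bar',a,b,(a+b)/2,np.arctan2(d[1],d[0]),np.linalg.norm(d))
crop('pics/w4.png','pics/c6.png',290,220,450,400,4)
E
```

```text
wheel -1 [2.03292101] [ 0.8 -0.1  0.9  1.2  1.2 -1.7]
wheel 1 [3.81845003] [ 1.2  0.3  1.7 -1.1]
bar [ 0.49364879 -0.00519514] [0.38646116 0.0155805 ] [0.44005497 0.00519268] -0.19145103316761317 0.10918249122640451
```

View pics/c6.png

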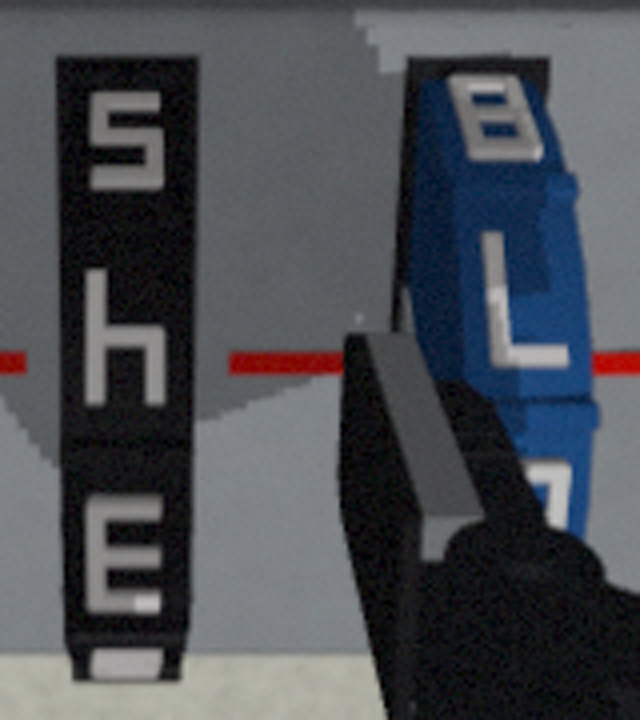

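Black reads about 2.03, so it needs roughly −0.15. A short corrective stroke follows.

```bash
python3 - <<'E'
from h import *
delta([*cw(.008,-.034),.110],CA)
E
```

```text
tcp [0.5559 0.1557 0.2147] yaw -0.1043 tilt [ 0.003  0.002 -1.   ] twist first 0.0027 then mm [-70.6  -2.1 104.9] clk 9.4 w 0.04256059432787201
```

>>> carry_out:
  motion: "0.5 -35 -1 0 0.003; 0.5 -35 -1 0 0; 0.5 0 0 35 0; 0.5 0 0 40 0; 0.5 0 0 29 0; 0.7 0 0 0 0; 0.9 0 0 0 0; 0.9 0 0 0 0"

```text
clock: 10.4
tcp_pos: [0.6233, 0.1462, 0.1058]
orientation: [-0.168, -3.134, -0.0]
contact_force: [3.0, 5.5, -24.3]
grip_width: 0.0216
```

>>> carry_out:
  motion: "0.9 4 0 -0.3 0; 0.9 4 0 -0.2 0; 0.9 4 0 0.2 0; 0.9 4.5 0 0.3 0; 0.9 0 0 0 0; 0.9 0 0 0 0; 0.5 0 0 0 0; 0.5 0 0 0 0"

```text
clock: 11.4
tcp_pos: [0.6095, 0.1465, 0.1095]
orientation: [0.172, 3.135, 0.001]
contact_force: [-1.4, -0.1, 0.1]
grip_width: 0.0427
```

>>> carry_out:
  motion: "0.5 0 0 -20 0; 0.5 5 0 -40 0; 0.5 40 0 -50 0; 0.5 0 0 0 0; 0.5 0 0 0 0; 0.5 0 0 0 0; 0.5 0 0 0 0; 0.5 0 0 0 0"

```text
clock: 12.4
tcp_pos: [0.5646, 0.1513, 0.2159]
orientation: [-0.171, -3.136, 0.001]
contact_force: [-0.5, 1.2, 0.0]
grip_width: 0.0426
```

```bash
python3 - <<'E'
from h import *
p=camera_params('wrist')
cv2.imwrite('pics/w5.png',grab_frame('wrist')[:,:,::-1])
cv2.imwrite('pics/top5.png',grab_frame('top')[:,:,::-1])
o=r.get_obs();print(o['tcp_pos'],o['contact_force'],o['grip_width'])
for s in (1,-1): print(proj(p,rim(s,0)))
crop('pics/w5.png','pics/c7.png',250,220,470,400,3)
E
```

```text
[0.56469629 0.15144351 0.2162143 ] [ 0.1178113  -0.88099151 -0.34642697] 0.0423723704932467
[[428.51989786 335.68796046]]
[[327.70029735 335.71783762]]
```

View pics/w5.png

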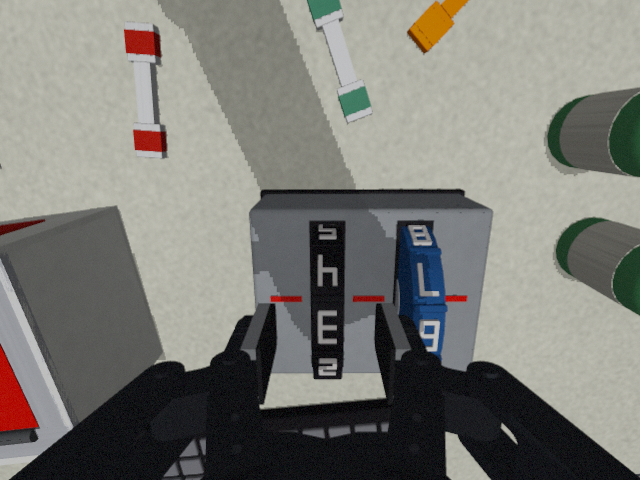

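View pics/c7.png

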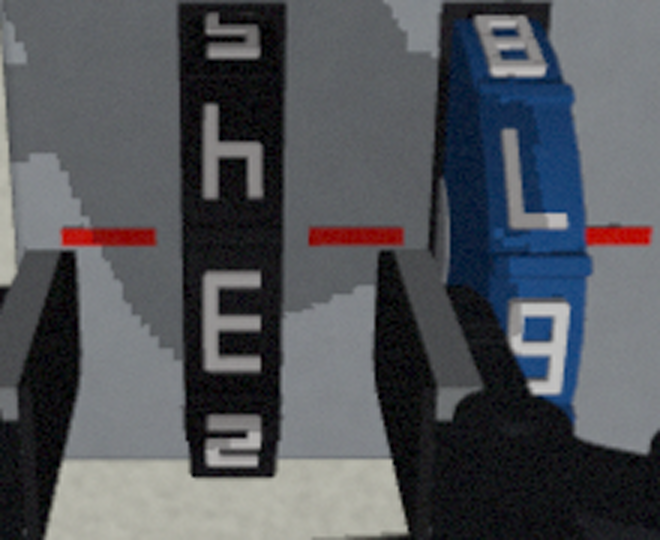

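```bash
python3 - <<'E'
from h import *
p=camera_params('wrist')
wheel(p,-1,[(3,327.3,327.3),(4,327.5,270.5),(2,327.5,367)])
wheel(p,1,[(6,430,335.5),(7,427,280)])
a,b=[at(p,*q,.012)[:2] for q in [(149.5,157),(140,23)]]; d=a-b
print('bar',a,b,(a+b)/2,np.arctan2(d[1],d[0]),np.linalg.norm(d))
delta([*((a+b)/2),.15],np.arctan2(d[1],d[0]))
crop('pics/top5.png','pics/c8.png',180,125,300,220,6)
E
```

```text
wheel -1 [1.78875466] [ 0.2  0.1 -0.1 -0.2 -0.1  0.3]
wheel 1 [3.77725696] [-1.9  0.5  1.2 -0.7]
bar [ 0.49249478 -0.00440052] [0.38541535 0.01542878] [0.43895506 0.00551413] -0.18310875806602572 0.10889998353464246
tcp [0.5647 0.1514 0.2162] yaw -0.109 tilt [-0.001 -0.    -1.   ] twist first 0.0741 then mm [  97.  -166.4   66.4] clk 12.5 w 0.0423723704932467
```

View pics/c8.png

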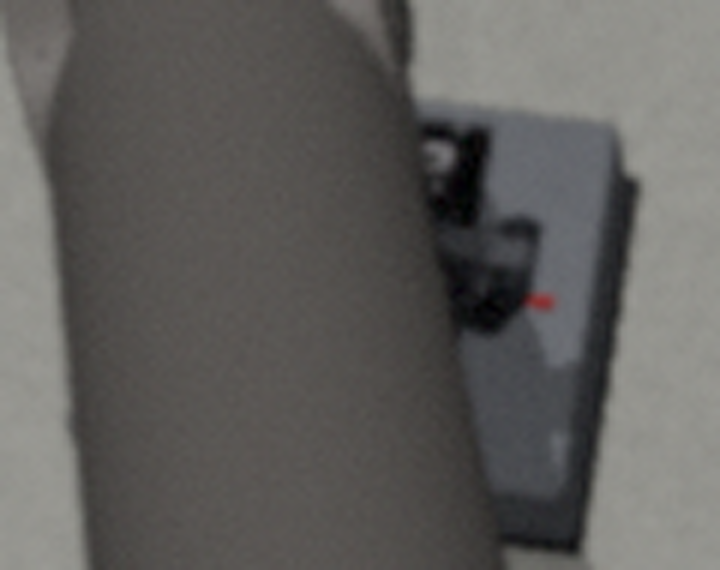

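>>> carry_out:
  motion: "0.5 0 0 0 0.074; 0.5 20 -35 0 0; 0.5 26 -45 0 0; 0.5 26 -45 15 0; 0.5 20 -35 30 0; 0.5 5 -6 21 0; 0.5 0 0 0 0; 0.5 0 0 0 0"

```text
clock: 13.5
tcp_pos: [0.4404, 0.0065, 0.1515]
orientation: [0.286, 3.127, 0.001]
contact_force: [0.1, 0.1, -0.2]
grip_width: 0.0426
```

```bash
python3 - <<'E'
from h import *
p=camera_params('wrist')
cv2.imwrite('pics/w6.png',grab_frame('wrist')[:,:,::-1])
cv2.imwrite('pics/top6.png',grab_frame('top')[:,:,::-1])
o=r.get_obs();print(o['tcp_pos'],o['joints'])
delta([.439,.0055,.004],-.187)
crop('pics/top6.png','pics/c9.png',180,125,300,220,6)
E
```

```text
[0.44050856 0.00666801 0.15160048] [-0.40648229  0.19795114  0.28141672  2.18939011 -0.0794636   0.7613818
  1.3162044 ]
tcp [0.4405 0.0067 0.1516] yaw -0.1818 tilt [ 0.002  0.    -1.   ] twist first 0.0052 then mm [  1.5  -1.5 147.6] clk 13.6 w 0.04241587766382943
```

View pics/w6.png

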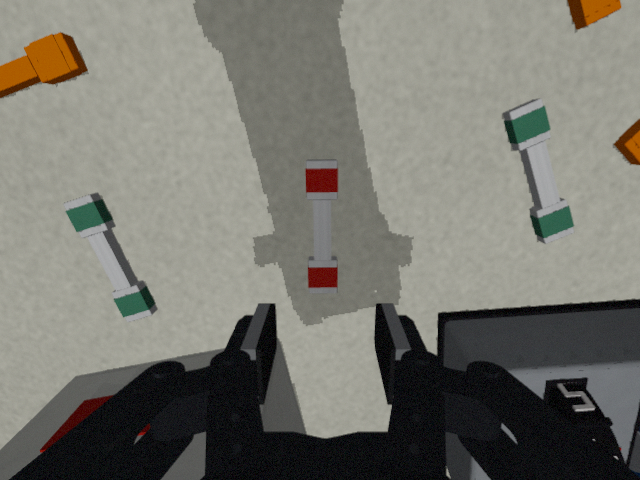

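View pics/c9.png

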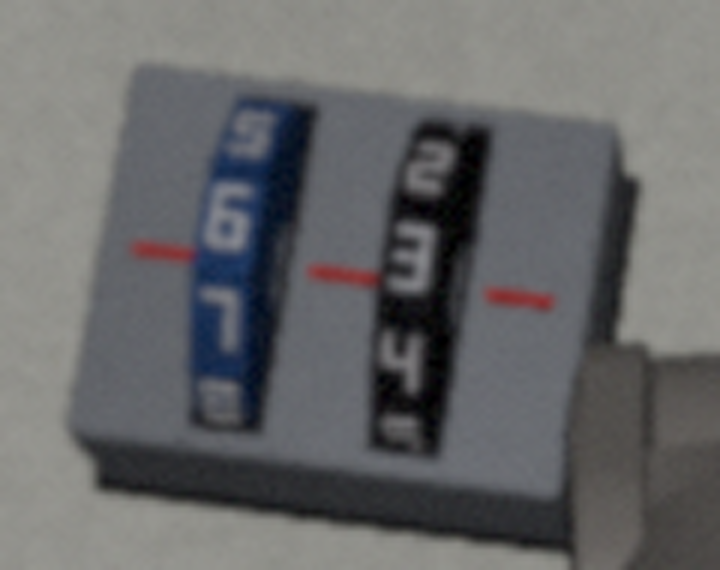

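The wrist view has the bar centred at (322,226) between the fingers. The top view shows 6 at (217,161) and 3 at (248,168) near the axle line. I cross-check the wheel angles in the top camera, using the console pose from that same camera.

```bash
python3 - <<'E'
import h
from h import *
h.CON=np.array([.6187,.1755]); h.CA=-.106
p=camera_params('top')
c=lambda n,u,v:(n,180+u/6,125+v/6)
wheel(p,1,[c(6,224,217),c(7,220,320),c(5,248,137)])
wheel(p,-1,[c(3,410,258),c(4,402,360),c(2,430,168)])
p=camera_params('wrist')
a,b=[at(p,*q,.012)[:2] for q in [(322.5,293),(321.5,160)]]; d=a-b
print('bar',(a+b)/2,np.arctan2(d[1],d[0]),np.linalg.norm(d))
E
```

```text
wheel 1 [3.77494387] [ 1.6  0.3  0.3  0.6  1.3 -0.3]
wheel -1 [1.79652191] [ 0.9 -0.   0.5  0.4  0.8  0. ]
bar [0.43834488 0.00466833] -0.1769746837533275 0.1096133842295614
```

Both cameras agree (L 3.776, R 1.79), inside the windows. Now the grasp.

>>> carry_out:
  motion: "0.5 2 -2 20 0; 0.5 0 0 40 0; 0.5 0 0 40 0; 0.5 0 0 30 0; 0.5 0 0 15 0; 0.5 0 0 1 0; 0.7 0 0 0 0; 1 0 0 0 0"
  newtons: 40

```text
clock: 14.6
tcp_pos: [0.4378, 0.0046, 0.0058]
orientation: [0.286, 3.126, 0.001]
contact_force: [-0.6, -0.7, 4.7]
grip_width: 0.0127
```

>>> carry_out:
  motion: "1 0 0 0 0; 1 0 0 0 0; 1 0 0 -20 0; 1 0 0 -40 0; 1 0 0 -50 0; 1 0 0 -50 0; 1 0 0 -50 0; 1 0 0 -20 0"

```text
clock: 15.6
tcp_pos: [0.438, 0.0044, 0.2382]
orientation: [0.287, 3.123, 0.004]
contact_force: [0.0, 0.8, -0.8]
grip_width: 0.0123
```

```bash
python3 - <<'E'
from h import *
p=camera_params('wrist')
cv2.imwrite('pics/w7.png',grab_frame('wrist')[:,:,::-1])
cv2.imwrite('pics/side7.png',grab_frame('side')[:,:,::-1])
o=r.get_obs();print(o['tcp_pos'],o['joints'],o['grip_width'],o['contact_force'])
E
```

```text
[0.43820903 0.00457942 0.23738496] [-0.46174247  0.06092563  0.32641625  2.10624607 -0.02515569  0.97176813
  1.26609594] 0.012417559934707157 [ 0.65448884  0.00942827 -0.46312505]
```

View pics/w7.png

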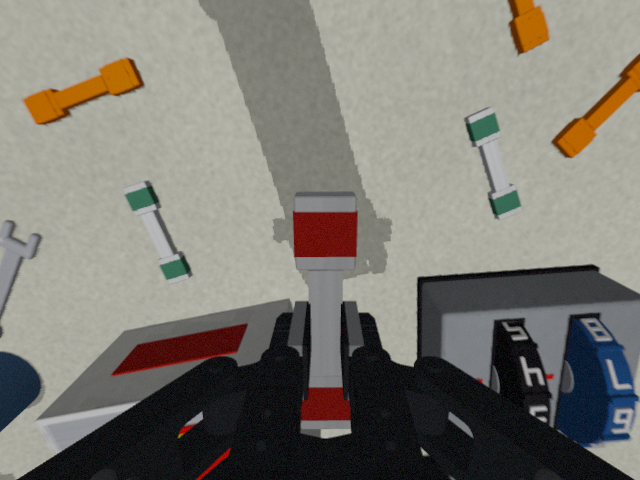

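View pics/side7.png

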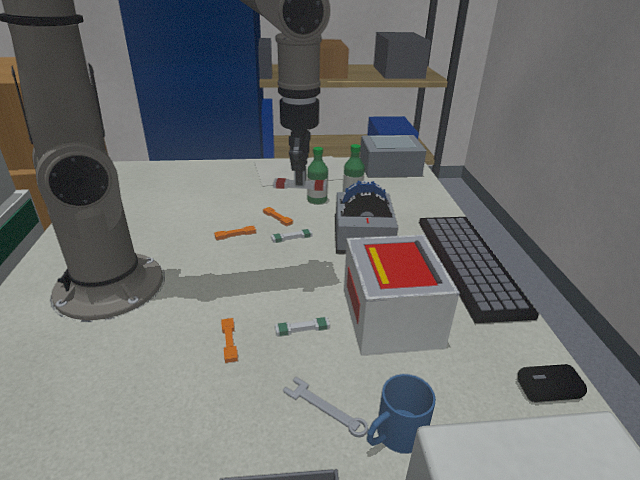

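The bar is held at the neck and level. Next I turn it to lie along the box's y.

>>> carry_out:
  motion: "1 0 0 0 0.17; 1 0 0 0 0.17; 1 0 0 0 0.17; 1 0 0 0 0.17; 1 0 0 0 0.17; 1 0 0 0 0.17; 1 0 0 0 0.17; 1 0 0 0 0.174"

```text
clock: 16.7
tcp_pos: [0.4358, 0.0042, 0.2334]
orientation: [-2.2, -2.241, 0.003]
contact_force: [-0.2, -0.0, -1.2]
grip_width: 0.0125
```

```bash
python3 - <<'E'
from h import *
o=r.get_obs();print(o['joints'])
delta([.58,-.15,.237],.024-np.pi/2)
E
```

```text
[-0.52500716  0.06502809  0.39377277  2.11419784 -0.02999082  0.96962637
 -0.09676333]
tcp [0.4358 0.0042 0.2334] yaw -1.5526 tilt [-0.002 -0.    -1.   ] twist first -0.0058 then mm [-157.6  140.4   -3.8] clk 16.7 w 0.01245004181908761
```

>>> carry_out:
  motion: "1 -20 20 -6 0; 1 -32 30 0 0; 1 -35 30 0 0; 1 -35 30 0 0; 1 -30 25 0 0; 1 -5 5 0 0; 1 0 0 0 0; 1 0 0 0 0"

```text
clock: 17.7
tcp_pos: [0.5797, -0.1479, 0.2402]
orientation: [-2.192, -2.248, 0.0]
contact_force: [1.0, -0.4, -0.6]
grip_width: 0.0125
```

```bash
python3 - <<'E'
from h import *
o=r.get_obs();print(o['joints'])
delta([.58,-.15,.237],.024-np.pi/2)
cv2.imwrite('pics/w8.png',grab_frame('wrist')[:,:,::-1])
p=camera_params('wrist')
L=lambda x,y:[BOX[0]+np.cos(BA)*x-np.sin(BA)*y,BOX[1]+np.sin(BA)*x+np.cos(BA)*y,.14]
print([np.round(proj(p,L(*q))[0]) for q in [(-.085,.1),(.085,.1),(.085,-.1),(-.085,-.1)]])
E
```

```text
[-0.23854876  0.36968104  0.50076094  1.76143454 -0.20068995  1.06256957
  0.35750506]
tcp [ 0.5797 -0.1479  0.2402] yaw -1.5455 tilt [-0.001  0.001 -1.   ] twist first 0.0013 then mm [-2.1  0.2  3.2] clk 17.7 w 0.01247625222661899
[array([250., 110.]), array([522., 111.]), array([480., 380.]), array([265., 380.])]
```

View pics/w8.png

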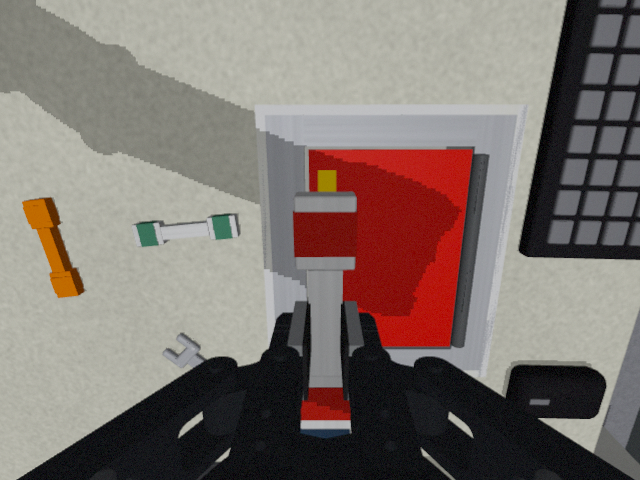

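```bash
python3 - <<'E'
from h import *
p=camera_params('wrist')
for n,q in dict(c_nl=(256,106),c_fl=(525,106),c_fr=(484,376)).items(): print(n,np.round(at(p,*q,.14),4))
for n,q in dict(f_nl=(308,149),f_fl=(473,149),f_fr=(450,347)).items(): print(n,np.round(at(p,*q,.139),4))
E
```

```text
c_nl [ 0.5356 -0.0555  0.14  ]
c_fl [ 0.7027 -0.0511  0.14  ]
c_fr [ 0.7089 -0.2497  0.14  ]
f_nl [ 0.5681 -0.0805  0.139 ]
f_fl [ 0.6746 -0.0777  0.139 ]
f_fr [ 0.6791 -0.2248  0.139 ]
```

```bash
sed -i 's/^BOX=.*/BOX=np.array([.6222,-.1522]); BA=.027/' h.py; cat >> h.py <<'E'
def bw(x,y): return BOX+np.array([np.cos(BA)*x-np.sin(BA)*y,np.sin(BA)*x+np.cos(BA)*y])
E
python3 - <<'E'
from h import *
delta([*bw(-.025,0),.1455],BA-np.pi/2)
E
```

```text
tcp [ 0.5799 -0.1479  0.2404] yaw -1.5453 tilt [-0.001  0.001 -1.   ] twist first -0.0015 then mm [-5.6 17.3 94.9] clk 17.75 w 0.012893051900614584
```

>>> carry_out:
  motion: "1 -5.5 17 0 0; 1 0 0 20 0; 1 0 0 30 0; 1 0 0 25 0; 1 0 0 12 0; 1 0 0 7 0; 1 0 0 0 0; 1 0 0 0 0"

```text
clock: 18.75
tcp_pos: [0.5982, -0.1545, 0.1476]
orientation: [2.194, 2.247, 0.001]
contact_force: [-0.0, -0.9, -0.2]
grip_width: 0.0123
```

```bash
python3 - <<'E'
from h import *
o=r.get_obs();print(o['contact_force'])
delta([*bw(-.025,0),.1455],BA-np.pi/2)
cv2.imwrite('pics/s9.png',grab_frame('side')[:,:,::-1])
crop('pics/s9.png','pics/c10.png',300,150,480,330,4)
E
```

```text
[-0.00292149 -0.93513628 -0.24226029]
tcp [ 0.5982 -0.1545  0.1476] yaw -1.5469 tilt [ 0.001 -0.    -1.   ] twist first -0.0031 then mm [ 1.6 -1.   2.1] clk 18.75 w 0.012281617263146447
```

View pics/c10.png

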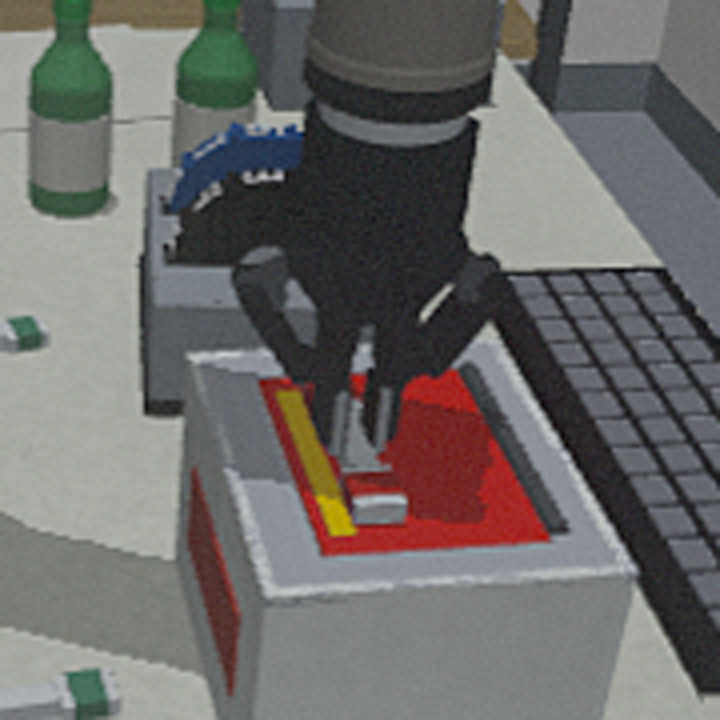

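>>> carry_out:
  motion: "1 0 -1 2 0; 1 0 0 1 0; 0.8 0 0 0 0; 0.7 0 0 0 0; 0.7 0 0 0 0; 0.7 0 0 -15 0; 0.7 0 0 -30 0; 0.7 0 0 -10 0"

```text
clock: 19.8
tcp_pos: [0.5979, -0.1549, 0.2013]
orientation: [2.193, 2.245, 0.004]
contact_force: [-0.3, -0.1, 0.2]
grip_width: 0.0256
```

>>> carry_out:
  motion: "1 0 20 0 0; 1 0 26 0 0; 1 0 0 0 0; 1 0 0 0 0; 1 0 0 0 0; 1 0 0 0 0; 1 0 0 0 0; 1 0 0 0 0"

```text
clock: 20.8
tcp_pos: [0.6426, -0.1532, 0.1988]
orientation: [-2.195, -2.248, -0.0]
contact_force: [-0.4, 0.1, -0.3]
grip_width: -0.0001
```

```bash
python3 - <<'E'
from h import *
o=r.get_obs();print(o['contact_force'])
delta([*bw(.02,0),.139],BA-np.pi/2)
cv2.imwrite('pics/w11.png',grab_frame('wrist')[:,:,::-1])
cv2.imwrite('pics/s11.png',grab_frame('side')[:,:,::-1])
crop('pics/s11.png','pics/c11.png',300,150,480,330,4)
E
```

```text
[-0.38453169  0.14438872 -0.33567164]
tcp [ 0.6426 -0.1532  0.1988] yaw -1.5469 tilt [ 0.  0. -1.] twist first -0.0031 then mm [ 1.6 -0.3 59.8] clk 20.8 w -5.7847766272479256e-05
```

View pics/w11.png

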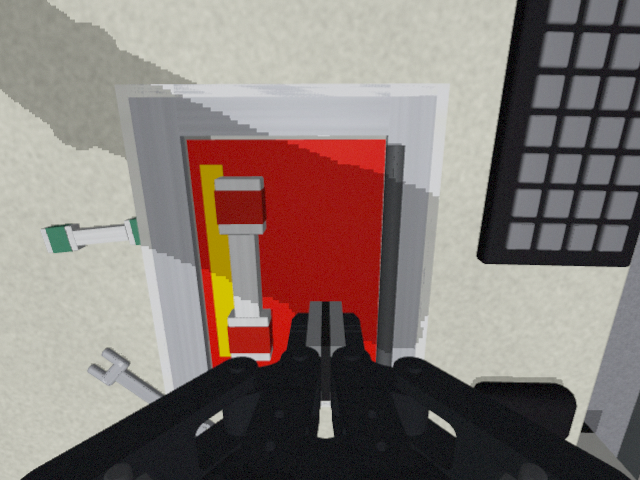

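View pics/c11.png

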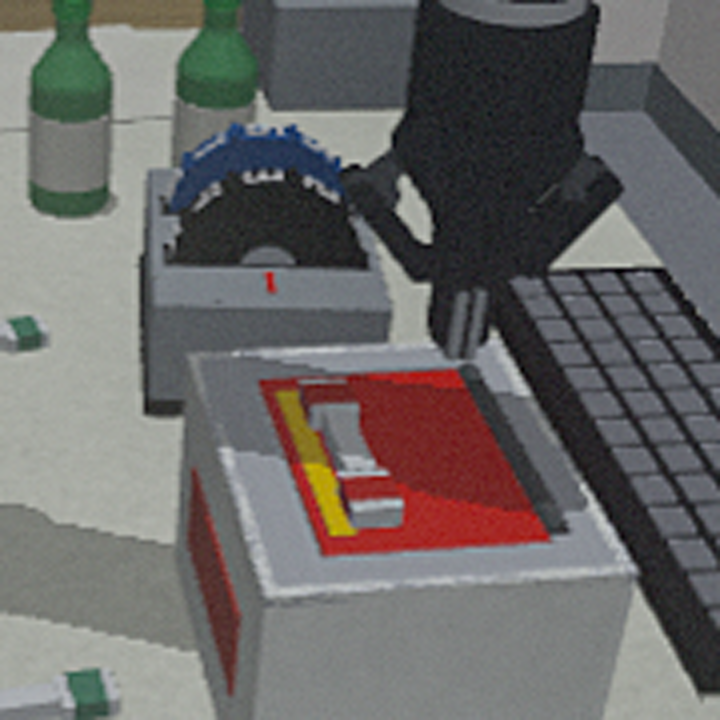

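The bar lies on the flap near the stripe, at (242,268) in the wrist view. I turn the gripper so its wide side runs along the opening's longer side before pushing.

>>> carry_out:
  motion: "1 1.5 0 0 0; 1 0 0 0 -0.18; 1 0 0 0 -0.18; 1 0 0 0 -0.18; 1 0 0 0 -0.18; 1 0 0 0 -0.18; 1 0 0 0 -0.18; 1 0 0 0 -0.18"

```text
clock: 21.9
tcp_pos: [0.6426, -0.1517, 0.1987]
orientation: [-0.44, -3.111, 0.0]
contact_force: [-0.2, -0.2, -0.1]
grip_width: 0.0001
```

>>> carry_out:
  motion: "1 0 0 0 -0.18; 1 0 0 0 -0.13; 1 0 0 10 0; 1 0 0 20 0; 1 0 0 15 0; 1 0 0 0 0; 1 0 0 0 0; 1 0 0 0 0"

```text
clock: 22.9
tcp_pos: [0.6431, -0.1519, 0.1544]
orientation: [-0.036, 3.14, -0.0]
contact_force: [-0.1, 0.9, 0.6]
grip_width: 0.0001
```

```bash
python3 - <<'E'
from h import *
o=r.get_obs();print(o['contact_force'],o['joints'])
delta([*bw(.02,0),.077],BA)
cv2.imwrite('pics/w12.png',grab_frame('wrist')[:,:,::-1])
E
```

```text
[-0.06849491  0.90452712  0.61540357] [ 0.06550992  0.5279671   0.10075198  1.66792129 -0.06239998  0.94761712
  1.78276981]
tcp [ 0.6431 -0.1519  0.1544] yaw 0.023 tilt [ 0.001 -0.    -1.   ] twist first -0.004 then mm [ 1.   0.2 77.4] clk 22.9 w 8.588674307518951e-05
```

View pics/w12.png

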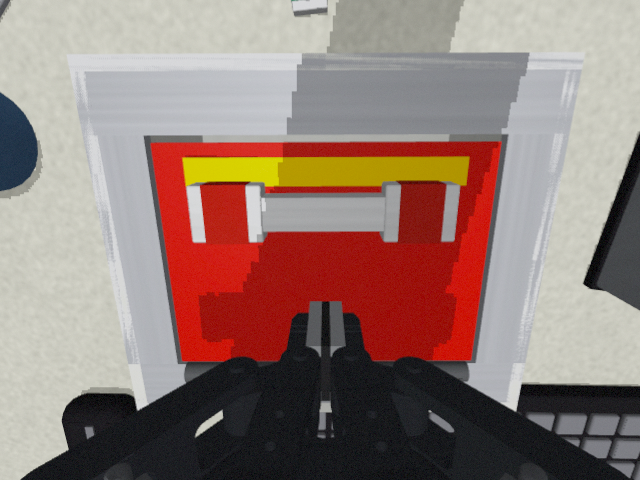

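>>> carry_out:
  motion: "1 0 0 10 0; 1 0 0 10 0; 1 0 0 10 0; 1 0 0 10 0; 1 0 0 12 0; 1 0 0 12 0; 1 0 0 12 0; 1 0 0 0 0"

```text
clock: 23.95
tcp_pos: [0.64, -0.1518, 0.0756]
orientation: [0.036, -3.136, -0.001]
contact_force: [-5.3, -0.8, -0.9]
grip_width: -0.0003
```

```bash
python3 - <<'E'
from h import *
o=r.get_obs();print(o['contact_force'],o['tcp_pos'])
cv2.imwrite('pics/w13.png',grab_frame('wrist')[:,:,::-1])
cv2.imwrite('pics/s13.png',grab_frame('side')[:,:,::-1])
E
```

```text
[-5.27386287 -0.76521916 -0.87355099] [ 0.63996535 -0.15179412  0.07559236]
```

View pics/w13.png

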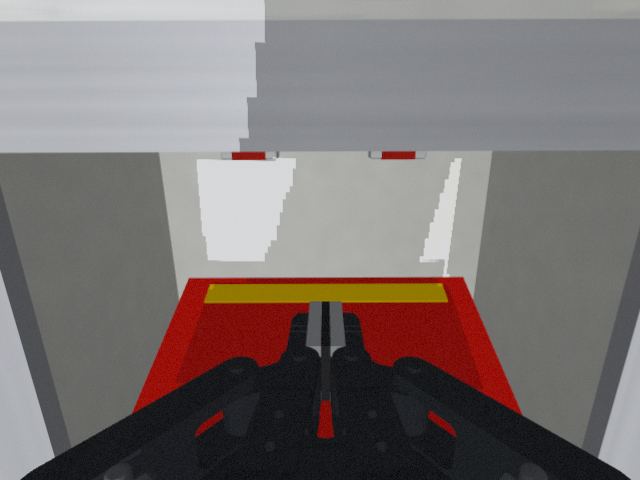

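View pics/s13.png

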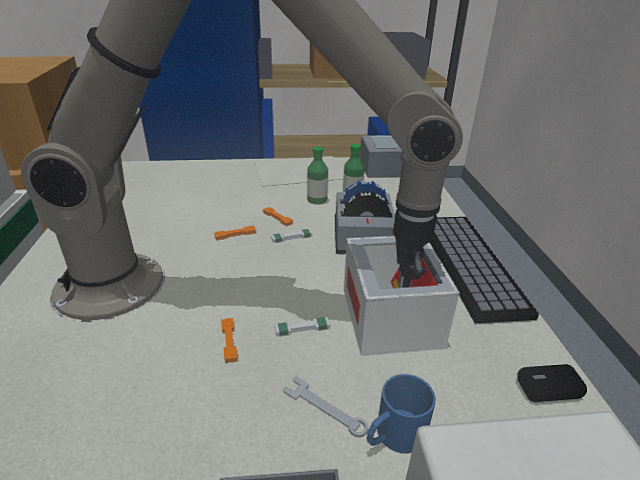

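The bar has dropped; its red ends show at (249,155) and (398,155), down at the front wall inside the box. Retracting now.

>>> carry_out:
  motion: "1 0 0 -20 0; 1 0 0 -30 0; 1 0 0 -40 0; 1 0 0 -40 0; 1 0 0 -30 0; 1 0 0 -10 0; 1 0 0 0 0; 1 0 0 0 0"

```text
clock: 25.05
tcp_pos: [0.6419, -0.1515, 0.2461]
orientation: [0.037, -3.139, -0.001]
contact_force: [-0.4, 0.3, -0.3]
grip_width: -0.0001
```

>>> carry_out:
  motion: "1 30 -10 0 0; 1 40 -20 0 0; 1 40 -30 0 0; 1 40 -30 0 0; 1 20 -20 0 0; 1 0 0 0 0; 1 0 0 0 0; 1 0 0 0 0"

```text
clock: 26.05
tcp_pos: [0.476, -0.2644, 0.2472]
orientation: [0.04, -3.141, -0.001]
contact_force: [0.1, 0.1, -0.5]
grip_width: 0.0001
```

```bash
python3 - <<'E'
from h import *
o=r.get_obs();print(o['clock'],o['contact_force'],o['tcp_pos'])
cv2.imwrite('pics/top14.png',grab_frame('top')[:,:,::-1])
cv2.imwrite('pics/s14.png',grab_frame('side')[:,:,::-1])
crop('pics/top14.png','pics/c14.png',180,110,440,290,3)
E
```

```text
26.05 [ 0.09513991  0.06070357 -0.47280503] [ 0.47602921 -0.26444001  0.24718545]
```

View pics/c14.png

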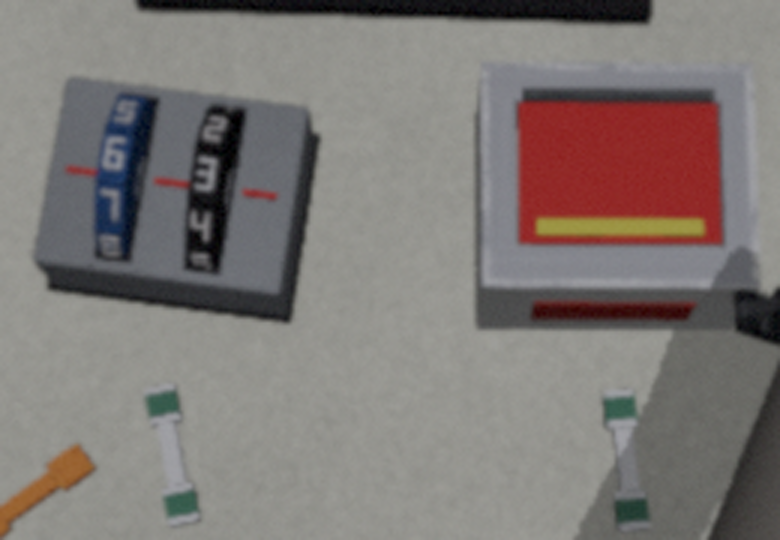

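View pics/s14.png

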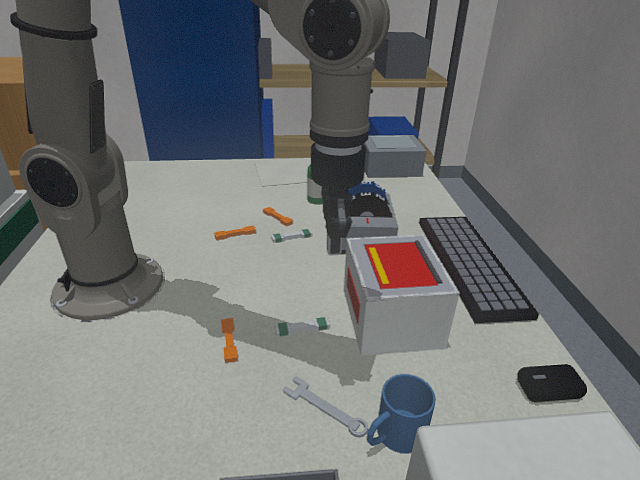

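The flap is shut with its stripe where it was at the start, the wheels still show 6 and 3, and the other items haven't moved. Handing in.

```bash
python3 -c "
from h import *
print(r.hand_in())"
```

```text
the job is handed in; nothing more can be done
None
```

The code 63 is set, the red-ended bar is inside the scrap box with the flap shut, and I handed the job in at about 26 s of the 67 s. No verdict was reported.

**Wheels:** I turned both by pinching them and following arcs. The wrist and top cameras agree on the left wheel at about 3.78 rad and the right at about 1.79 rad. Both are inside their windows, but the right one is only about 0.08 rad above its lower limit. I left it there rather than risk another stroke. The last top picture still shows 6 and 3 up, though I did not fit the angles again after the push.

**Bar:** I laid it on the flap near the free edge, then pushed the flap down near its hinge. The wrist picture showed both red ends inside the box, low at the front wall. After I backed off, the flap looked shut and level. The bar can't be seen under the closed flap, so I did not check that it is at rest.

**Everything else:** In the last pictures the good bars, mug and spanner look unmoved. The arm partly hides the bottles in the last side picture, and it never went near them. The arm is clear of everything, with contact force close to zero.

**One disagreement:** The first top-camera poses for the console, box and bar were 3–6 mm off the wrist camera's. I used the wrist values for the moves, and they fitted.

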